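# Take the battery pack off its display peg and stand it in the crate

## Robot

A 6-joint arm with a two-finger parallel gripper is mounted at the origin on the work surface. World frame = base frame: x ahead of the robot, y to its left, z up, the work surface at z = 0. Lengths are in m, angles in rad, forces in N, time in s.
With the tool pointing down it reaches from about 0.35 to 0.95 m from the base axis. Payload 17.4 kg.
Tool frame: the origin (TCP) lies between the finger pads, 19 mm behind the fingertips; this is the grasp point; z points along the fingers, y is the line along which they close (so a half turn about z gives the same grasp; the last joint's range is limited). The gripper opens to 93 mm and grips with 3 to 60 N. Pads are 15 mm wide; open, the fingers measure 128 mm over their backs; the gripper's body (75 mm by 188 mm) begins 65 mm behind the grasp point.
Start: joints at [-1.145, 0.116, 1.442, -0, 1.584, -0.038], TCP at [0.302, -0.604, 0.237] pointing down, gripper open.
Joint ranges: [-2.83, 2.83], [-0.83, 2.19], [0.07, 2.5], [-1.14, 4.28], [0.01, 3], [-2.97, 2.97]. Speed limits (rad/s): [1.89, 1.89, 2.22, 3.14, 3.14, 3.14].

## Interface

Orientations are given as [roll, pitch, yaw] about the fixed x, y, z axes, in that order (R = Rz(yaw) Ry(pitch) Rx(roll)).
In Python, from workcell import robot, cams gives the robot as it stands.
- The arm moves only by the shell command python3 -m handwheel 'ROWS' [OPENING]. ROWS is JSON, a list of rows, each a list of 6 numbers: the shift along the tool's x, y, z in units of 30 mm (1.0 is 30 mm), then the turn, a rotation vector about the tool's x, y, z in units of 10 degrees (1.0 is 10 degrees). In form: [[tx, ty, tz, ax, ay, az], ...]. A call has 1 to 10 rows; each row is the pose to reach, as a shift and turn from the pose commanded when the call began, along the tool's axes at that moment; what a row does not reach only later rows make up. A row lasts 1/8 s, in which the tool goes at most 62.5 mm and 10.7 degrees, less where a joint would pass 70% of its speed; a pose out of reach is approached as far as the arm can. A call with a gripper value outside its range is refused whole. OPENING is the gripper's target within -1 to 1 (shut at 1, half-way at 0, fully open at -1), set as the call begins (- or left out, the last holds). The fingers move at their own pace and stop on an object; the grip force is fixed at half the most. Time passes only in rows, so rows that repeat a pose let the fingers close. It gives the time, the measured TCP pose, the force, the opening and the grip force at its end, in the units of the state.
- robot.sense(): the state, without advancing time (a new reading comes with each control period).
- cams.capture(name): name is "scene" or "top" or "wrist"; returns a dict with "frame" (420x560x3 uint8, red, green, blue), "K" (3x3 intrinsics, pixels), "k1" (the pictures are not rectified: a ray, as slopes to the right and down, at radius r is drawn at 1 + k1 r^2 times it, then the intrinsics apply), "rvec" (rotation vector, rad) and "tvec" (3), from world to camera coordinates, as OpenCV has them. Camera axes: x right, y down, z forward; pixel columns grow to the right and rows downward; lengths in m; the calibration is good to about 2 mm. A picture is of the moment at which its call begins. There is no depth.
- robot.job_done(): hands the job in; it is judged then, once.
The state is a dict: "t": time; "joints": joint angles; "dq": joint speeds; "joint_efforts": joint torques, N m; "position": TCP position; "orientation": TCP orientation; "wrist_force": force on the tool from outside, world axes, zero at the start; "torque": the same for the moment, N m; "opening": opening from 0.0 (shut) to 1.0 (fully open); "grip_force": force on a finger pad.
Only numpy, scipy, OpenCV 4.12 (cv2) and the standard library are available. Lean on these libraries where they do the work, as an engineer would, in place of code of your own. Each camera call takes 0.05 s, during which the arm holds its last target. There are 200 camera calls.

## Task

Take the thick hanging pack off its display peg, lifting its tab clear of the peg's upturned end instead of dragging it over, and lower it upright into the crate cell that has no tin in it, resting on the grey pad; let go only when it is down in the cell. Leave the flat pack hanging on the other peg, and leave the tins and the screwdriver where they are.

Things in the scene. Friction and masses are not known exactly. Their poses are not given: they have to be found in the camera images.
- pack: The thick pack to move, loose, 65 to 120 g: grey plastic box with dark faces, 48 mm (x), 24 mm (y), 90 mm high, hang tab on top (see pack_hole). Origin: centre of its underside, z up. It hangs from a peg by the hole's top edge, its y along the peg, underside about 90 mm above the bench; it can swing a little when touched. Both faces and both ends are alike.
- pack_hole (a point): Centre of the hole in the thick pack's hang tab, 113 mm above the pack's underside. The tab is centred on the box, 48 mm wide (x), 4 mm thick (y), 46 mm high (whole pack 136 mm). The hole is rectangular, 24 mm wide (x), from 98 to 128 mm above the pack's underside.
- flat_pack: Bystander, loose: the like pack in a thin and short size, box 48 mm (x), 10 mm (y), 60 mm high, with the same tab (whole height 106 mm), hanging on the other peg. Origin: centre of its underside.
- stand: Fixed steel display stand: base plate 120 x 150 x 8 mm, post 20 x 20 mm. Origin: on the bench on the post's axis, z up, -x towards the robot. Two level pegs, 6 mm thick, leave the post along +y and -y, axis 215 mm above the bench, straight to 114 mm from the post's axis, then bent up to the tips. A pack hangs on each, 80 to 90 mm out from the post's axis.
- tip_left (a point): Upturned end of the stand's +y peg: end of its axis, 126 mm from the post's axis, 225 mm above the bench (10 mm above the peg's straight part; metal to 228 mm high, 129 mm out).
- tip_right (a point): The same on the stand's -y peg.
- lamp (a point): Centre of the underside of the stand's rigid white LED bar, which is 36 mm deep (stand x = 12 to 48 mm), 300 mm long along the stand's y, from 258 to 282 mm above the bench. It runs above and just behind the pegs, so a tool pointing straight down does not fit: come from the robot's side, tilted about 30 to 40 degrees, fingers closing along the stand's y.
- crate: Fixed open plywood crate, 76 mm (x) by 140 mm (y), 45 mm high, walls and floor 5 mm. Origin: centre of its underside on the bench. Two dividers make three cells in a row along y, centres at y = -45, 0 and +45 mm, each 66 mm (x) by 40 mm (y) inside, 40 mm deep.
- pad: Fixed grey pad on the floor of the one free cell: 52 mm (x), 34 mm (y), 3 mm thick, axes as the crate's, within 6 mm (x) and 2 mm (y) of the cell's centre. Origin: centre of its underside, 5 mm above the bench.
- tin_a: Bystander, loose: small round metal screw tin, 32 mm across, 38 mm high, standing in one of the cells. Origin: centre of its underside.
- tin_b: Bystander, loose: a second tin just like the first, in another cell.
- screwdriver: Bystander, loose: screwdriver about 160 mm long lying on the bench at the robot's left, along its own x, away from the work.
Not all that is in view belongs to the job. There is more than one size of the pack; the job needs the smallest.

How it is judged:
By the outcome, as a careful person would: the job done as asked, in the order asked, and still so for the second after the job is handed in, with the robot touching nothing.
It also fails if it takes over 56 s, if anything falls off the work surface, if the arm or the gripper's body presses on something with over 40 N, if the wrist force passes 120 N, or if a joint passes its speed limit or range.

## Working session

There is one attempt and no reset: what is moved stays moved. The work goes in short steps, Python scripts to look and compute and a shell command to move; the robot and the scene stay as the last step left them, time stands still between calls to the robot, and variables do not carry over. Pictures are saved under pics/ and viewed, at most 12 in all, crops included, and the job is handed in when it is done.

```bash
mkdir -p pics; ls
python3 - <<'E'
from workcell import robot, cams
import cv2,numpy as np,pickle
d={}
for n in ("scene","top"):
    c=cams.capture(n); d[n]=c
    cv2.imwrite(f"pics/{n}0.png",c["frame"][:,:,::-1])
    print(n,c["K"].tolist(),c["k1"],c["rvec"],c["tvec"])
pickle.dump(d,open("c0.pkl","wb"))
print(robot.sense())
E
```

```text
pics
scene [[538.5110980301079, 0.0, 281.3744710096291], [0.0, 538.5110980301079, 205.0781222844242], [0.0, 0.0, 1.0]] -0.06769495892992905 [ 2.19029006  1.40387652 -0.41256308] [-0.23594517 -0.2892836   1.81574205]
top [[451.4830959022434, 0.0, 281.4045493644453], [0.0, 451.4830959022434, 209.1320889850597], [0.0, 0.0, 1.0]] -0.12514883620484826 [ 2.17018365 -2.19616687  0.06571024] [0.03274874 0.50879637 1.21864315]
{'t': 0.1, 'joints': array([-1.14477717e+00,  1.16492571e-01,  1.44221191e+00, -2.15516584e-05,
        1.58402337e+00, -3.78322541e-02]), 'dq': array([ 3.41124365e-05,  6.85180073e-06, -2.08558927e-03,  1.24642361e-03,
       -2.22167979e-03,  3.55185185e-04]), 'joint_efforts': array([ 6.82908576e-04, -7.22897887e+01, -6.23862720e+01,  7.80820311e-02,
        2.27550196e-02, -1.02771799e-04]), 'position': array([ 0.30188871, -0.60353777,  0.23673387]), 'orientation': array([-3.14045746e+00, -2.14020434e-05,  4.63851126e-01]), 'wrist_force': array([-0.26203824,  0.7920698 ,  0.55713971]), 'torque': array([0.02478698, 0.00568786, 0.03238405]), 'grip_force': 0.0, 'opening': 0.9975494090728639}
```

View pics/scene0.png

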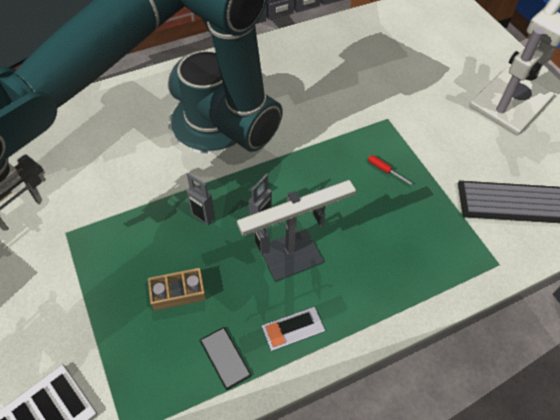

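View pics/top0.png

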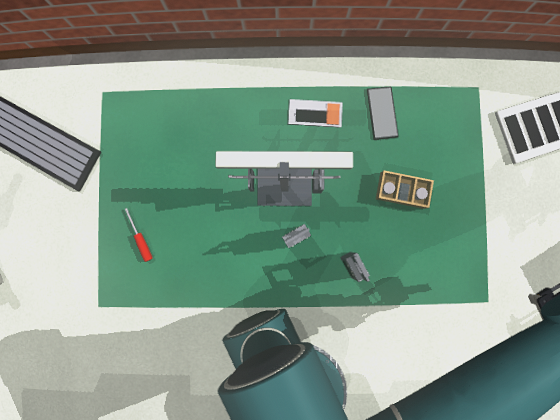

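The scene camera looks towards the robot. The stand is at about (290,235). The thick pack looks to be on the -y peg, at scene (265,235) and top (319,178). The crate is at top (405,190), with its middle cell free. Two more packs stand on the bench at top (297,236) and (357,267). I'll zoom in.

```bash
cat > h.py <<'E'
import numpy as np,cv2,pickle
from scipy.spatial.transform import Rotation as Ro
def cam(c):
    return np.array(c["K"]),np.array([c["k1"],0,0,0,0.]),np.array(c["rvec"],float),np.array(c["tvec"],float)
def proj(c,P):
    K,D,r,t=cam(c); return cv2.projectPoints(np.array(P,float).reshape(-1,1,3),r,t,K,D)[0].reshape(-1,2)
def ray(c,uv,z):
    "world points at height z under pixels"
    K,D,r,t=cam(c); n=cv2.undistortPoints(np.array(uv,float).reshape(-1,1,2),K,D).reshape(-1,2)
    R=cv2.Rodrigues(r)[0]; o=-R.T@t; d=np.c_[n,np.ones(len(n))]@R
    return o+d*((np.broadcast_to(z,len(n))-o[2])/d[:,2])[:,None]
E
python3 - <<'E'
from h import *
d=pickle.load(open("c0.pkl","rb"))
def crop(n,x,y,w,h,s): return cv2.resize(d[n]["frame"][y:y+h,x:x+w,::-1],None,fx=s,fy=s,interpolation=cv2.INTER_CUBIC)
a=crop("top",210,140,240,150,3.333)
cv2.imwrite("pics/t1.png",a)
b=crop("scene",140,160,220,160,3.6)
cv2.imwrite("pics/s1.png",b)
E
```

```text
(no output)
```

View pics/t1.png

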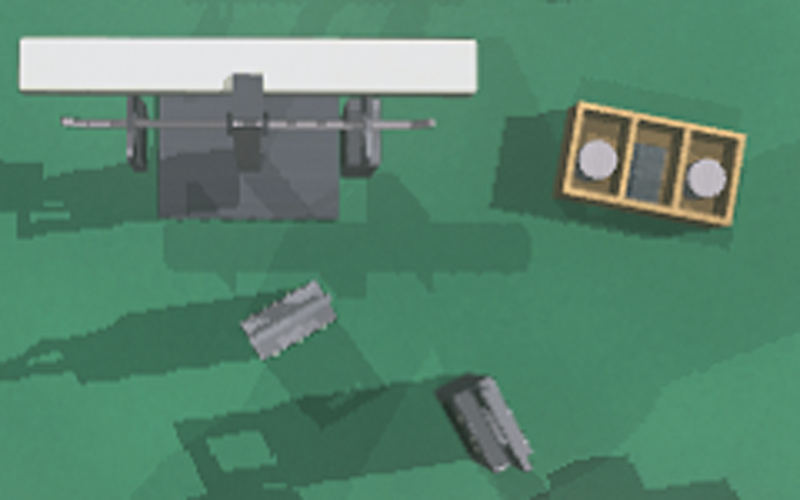

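View pics/s1.png

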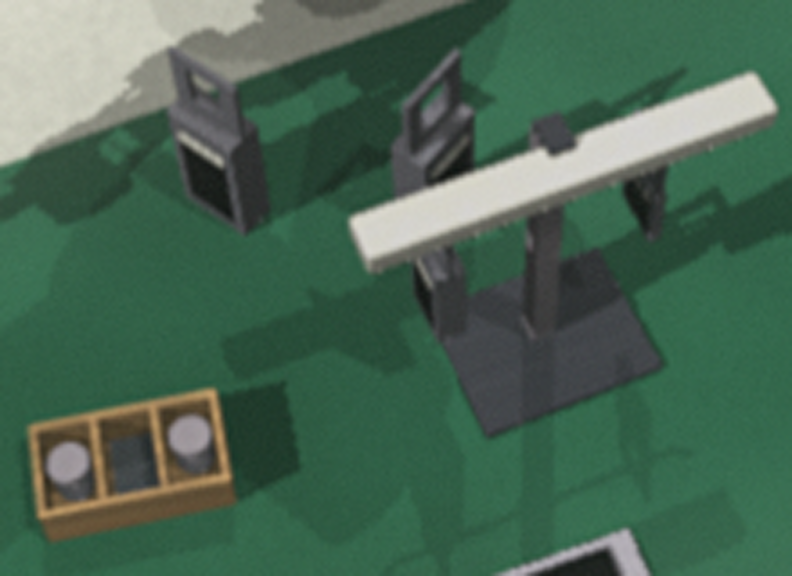

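The top crop shows the peg tips at (65,122) and (434,124), and the crate rim corners near (580,101), (746,133), (732,227) and (562,194). The grey pad lies in the middle cell. The thick pack is on the -y peg, and the extra packs stand at about (288,320) and (487,423).

Run:
```python
from h import *
d=pickle.load(open("c0.pkl","rb")); T=d["top"];S=d["scene"]
np.set_printoptions(precision=4,suppress=True)
t=lambda p:np.array(p,float)/3.3333+[210,140]-.35
s=lambda p:np.array(p,float)/3.6+[140,160]-.35
print("tips",ray(T,t([(65,121),(434,123)]),.225))
print("lamp",ray(T,t([(19,38),(476,38),(476,92),(19,92)]),.282))
print("lampS",ray(S,s([(752,72),(778,106),(350,220),(368,260)]),.282))
print("base",ray(T,t([(158,219),(338,219)]),.008))
print("baseS",ray(S,s([(489,435),(663,365)]),.008))
cr=ray(T,t([(580,101),(746,133),(732,227),(562,194)]),.045);print("crate",cr,cr.mean(0))
crs=ray(S,s([(29,425),(217,390),(233,490),(45,521)]),.045);print("crateS",crs,crs.mean(0))
print("tins T",ray(T,t([(598,159),(707,178)]),.046)," S",ray(S,s([(69,462),(190,435)]),.046))
print("pad T",ray(T,t([(634,142),(667,148),(659,201),(628,195)]),.008))
print("thick T front bottom",ray(T,t([(345,177),(379,177)]),[.18,.18]), "peg at tab",ray(T,t([(362,124),(374,124)]),.215))
# extras
print("extras T (tab tops ~.14)",ray(T,t([(488,378),(530,470)]),.14),ray(T,t([(243,325),(318,282),(335,312),(266,358)]),.1))
```

```text
tips [[ 0.5728  0.1443  0.225 ]
 [ 0.5682 -0.1096  0.225 ]]
lamp [[ 0.62    0.1674  0.282 ]
 [ 0.6161 -0.1314  0.282 ]
 [ 0.5804 -0.1305  0.282 ]
 [ 0.5842  0.1674  0.282 ]]
lampS [[ 0.5851  0.1665  0.282 ]
 [ 0.6177  0.1686  0.282 ]
 [ 0.5827 -0.1301  0.282 ]
 [ 0.6155 -0.1311  0.282 ]]
base [[ 0.5211  0.0939  0.008 ]
 [ 0.5193 -0.0552  0.008 ]]
baseS [[ 0.6386 -0.0548  0.008 ]
 [ 0.6402  0.0938  0.008 ]]
crate [[ 0.6102 -0.2516  0.045 ]
 [ 0.5829 -0.3884  0.045 ]
 [ 0.5061 -0.3738  0.045 ]
 [ 0.5345 -0.2346  0.045 ]] [ 0.5585 -0.3121  0.045 ]
crateS [[ 0.5066 -0.3703  0.045 ]
 [ 0.5367 -0.2328  0.045 ]
 [ 0.6182 -0.2505  0.045 ]
 [ 0.5853 -0.3828  0.045 ]] [ 0.5617 -0.3091  0.045 ]
tins T [[ 0.5626 -0.2646  0.046 ]
 [ 0.5462 -0.3541  0.046 ]]  S [[ 0.5482 -0.3525  0.046 ]
 [ 0.5641 -0.264   0.046 ]]
pad T [[ 0.5809 -0.3045  0.008 ]
 [ 0.5756 -0.3325  0.008 ]
 [ 0.5311 -0.3242  0.008 ]
 [ 0.5364 -0.298   0.008 ]]
thick T front bottom [[ 0.5363 -0.0506  0.18  ]
 [ 0.536  -0.0749  0.18  ]] peg at tab [[ 0.5695 -0.0608  0.215 ]
 [ 0.5694 -0.0691  0.215 ]]
extras T (tab tops ~.14) [[ 0.3904 -0.1564  0.14  ]
 [ 0.3223 -0.1863  0.14  ]] [[ 0.432   0.024   0.1   ]
 [ 0.4642 -0.0337  0.1   ]
 [ 0.4411 -0.0464  0.1   ]
 [ 0.4067  0.0068  0.1   ]]
```

```bash
cat >> h.py <<'E'
def Rt(tilt,yaw): # deg; tool tilted towards +x, closing along y
    return (Ro.from_euler('z',yaw,degrees=True)*Ro.from_euler('y',-tilt,degrees=True)*Ro.from_euler('x',180,degrees=True))
def delta(p,tilt,yaw,base=None):
    from workcell import robot
    s=robot.sense() if base is None else base
    R0=Ro.from_euler('xyz',s["orientation"]); 
    tr=R0.inv().apply(np.array(p)-s["position"])/.03
    rv=np.degrees((R0.inv()*Rt(tilt,yaw)).as_rotvec())/10
    print("row",np.round(np.r_[tr,rv],2).tolist())
E
python3 - <<'E'
from h import *
print(Rt(40,0).as_matrix().round(3))
delta((.46,-.065,.275),40,-.7)
E
```

```text
[[ 0.766 -0.     0.643]
 [-0.    -1.    -0.   ]
 [ 0.643  0.    -0.766]]
row [12.74, -13.7, -1.26, -0.96, 3.92, 2.61]
```

```bash
python3 -m handwheel '[[3,-3,-1.26,0,0,0],[12.74,-13.7,-1.26,-0.96,3.92,2.61],[12.74,-13.7,-1.26,-0.96,3.92,2.61],[12.74,-13.7,-1.26,-0.96,3.92,2.61],[12.74,-13.7,-1.26,-0.96,3.92,2.61],[12.74,-13.7,-1.26,-0.96,3.92,2.61],[12.74,-13.7,-1.26,-0.96,3.92,2.61],[12.74,-13.7,-1.26,-0.96,3.92,2.61],[12.74,-13.7,-1.26,-0.96,3.92,2.61],[12.74,-13.7,-1.26,-0.96,3.92,2.61]]' -0.3
python3 - <<'E'
from h import *
from workcell import robot,cams
delta((.46,-.065,.275),40,-.7)
c=cams.capture("wrist"); pickle.dump(c,open("w1.pkl","wb")); cv2.imwrite("pics/w1.png",c["frame"][:,:,::-1])
# overlay prediction of peg tip, pack corners
st=np.array([.570,.018]); Rz=Ro.from_euler('z',-.7,degrees=True)
P=lambda q:Rz.apply(np.array(q,float))+[*st,0]
print(proj(c,P([[0,-.126,.225],[0,0,.215]])).round(0))
print(proj(c,P([[sx*.024,-.083+sy*.012,z] for z in(.09,.18) for sx in(-1,1) for sy in(-1,1)])).round(0).tolist())
E
```

```text
t: 1.35
position: [0.4614, -0.0631, 0.2754]
orientation: [3.14, -0.698, -0.008]
wrist_force: [0.8, -0.2, -0.5]
opening: 0.653
grip_force: 0.0
row [-0.04, 0.06, -0.02, -0.0, 0.0, 0.02]
[[351. 141.]
 [170. 148.]]
[[300.0, 238.0], [275.0, 238.0], [299.0, 194.0], [276.0, 194.0], [303.0, 201.0], [272.0, 201.0], [303.0, 147.0], [273.0, 147.0]]
```

View pics/w1.png

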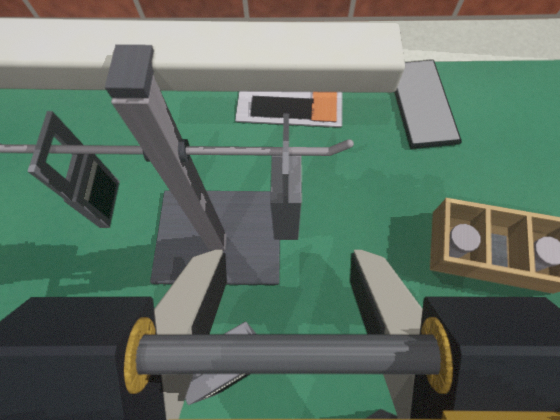

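The thick pack's front face, at (273–300, 197–239), and the peg tip at (350,143) match my model. The fingers are centred on the pack, so I'll advance along the tool axis.

```bash
python3 -m handwheel '[[0,0,1.2,0,0,0],[0,0,2.4,0,0,0],[0,0,3.4,0,0,0],[0,0,4.2,0,0,0],[0,0,4.8,0,0,0],[0,0,5.15,0,0,0],[0,0,5.15,0,0,0],[0,0,5.15,0,0,0]]' -0.3
python3 - <<'E'
from h import *
from workcell import robot,cams
delta((.56,-.065,.156),40,-.7)
c=cams.capture("wrist"); cv2.imwrite("pics/w2.png",c["frame"][:,:,::-1])
E
```

```text
t: 2.4
position: [0.5603, -0.0669, 0.1576]
orientation: [3.139, -0.698, -0.011]
wrist_force: [0.7, -0.0, -0.8]
opening: 0.649
grip_force: 0.0
row [-0.04, -0.06, 0.03, 0.01, 0.0, 0.01]
```

View pics/w2.png

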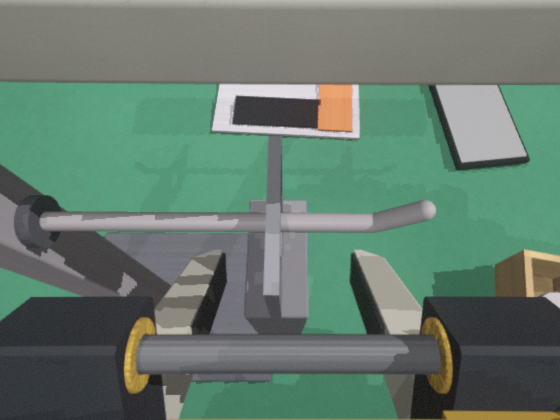

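The pack is centred at column 277 and the finger gap at 287, about 3 mm off. I'll shift the tool by that much and close.

```bash
python3 -m handwheel '[[0,-0.1,0,0,0,0],[0,-0.1,0,0,0,0]]' && python3 -m handwheel '[[0,0,0,0,0,0],[0,0,0,0,0,0],[0,0,0,0,0,0],[0,0,0,0,0,0],[0,0,0,0,0,0],[0,0,0,0,0,0],[0,0,0,0,0,0],[0,0,0,0,0,0]]' 1
python3 - <<'E'
from h import *
from workcell import robot
p=robot.sense()["position"]
delta(p+[0,0,.017],40,-.7)
delta(p+[0,-.09,.017],40,-.7)
E
```

```text
t: 2.7
position: [0.5604, -0.0636, 0.1573]
orientation: [3.139, -0.698, -0.01]
wrist_force: [-0.4, 0.2, -0.4]
opening: 0.646
grip_force: 0.0
t: 3.7
position: [0.5604, -0.0638, 0.1569]
orientation: [3.14, -0.697, -0.011]
wrist_force: [-0.4, 0.2, 0.3]
opening: 0.256
grip_force: 29.9
row [0.36, 0.0, -0.43, 0.01, 0.01, 0.01]
row [0.39, 3.0, -0.41, 0.01, 0.01, 0.01]
```

```bash
python3 -m handwheel '[[0.12,0,-0.14,0,0,0],[0.24,0,-0.29,0,0,0],[0.36,0,-0.43,0,0,0],[0.36,0,-0.43,0,0,0],[0.36,0,-0.43,0,0,0]]'
python3 - <<'E'
from h import *
from workcell import robot,cams
c=cams.capture("wrist"); cv2.imwrite("pics/w3.png",c["frame"][:,:,::-1])
E
```

```text
t: 4.32
position: [0.5603, -0.0637, 0.1735]
orientation: [3.14, -0.697, -0.011]
wrist_force: [-0.1, 0.8, -0.8]
opening: 0.255
grip_force: 29.9
```

View pics/w3.png

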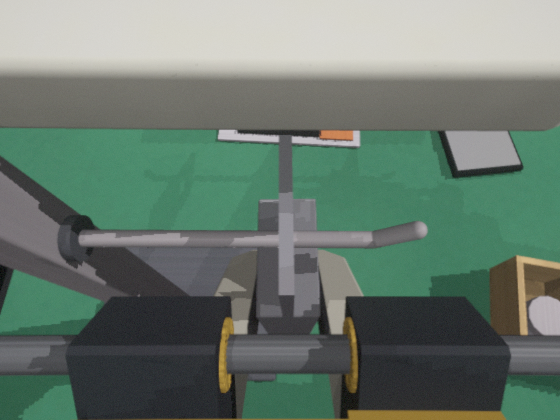

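It is lifted 17 mm with the fingers clear of the peg and the lamp. Now I'll slide out along -y.

```bash
python3 -m handwheel '[[0,0.5,0,0,0,0],[0,1,0,0,0,0],[0,1.6,0,0,0,0],[0,2.3,0,0,0,0],[0,3,0,0,0,0],[0,3.5,0,0,0,0],[0,3.5,0,0,0,0],[0,3.5,0,0,0,0]]'
python3 - <<'E'
from h import *
from workcell import robot,cams
d={n:cams.capture(n) for n in("scene","top")}; pickle.dump(d,open("c2.pkl","wb"))
im=[cv2.resize(d[n]["frame"][y:y+110,x:x+150,::-1],(400,293),interpolation=cv2.INTER_CUBIC) for n,x,y in(("scene",130,190),("top",300,130))]
w=cams.capture("wrist"); pickle.dump(w,open("w4.pkl","wb"))
cv2.imwrite("pics/c2.png",np.vstack([np.hstack(im),np.hstack([cv2.resize(w["frame"][:,:,::-1],(400,300)),np.zeros((300,400,3),np.uint8)])]))
E
```

```text
t: 5.38
position: [0.5591, -0.1684, 0.1736]
orientation: [3.14, -0.697, -0.011]
wrist_force: [-0.2, 0.6, -1.0]
opening: 0.259
grip_force: 29.9
```

View pics/c2.png

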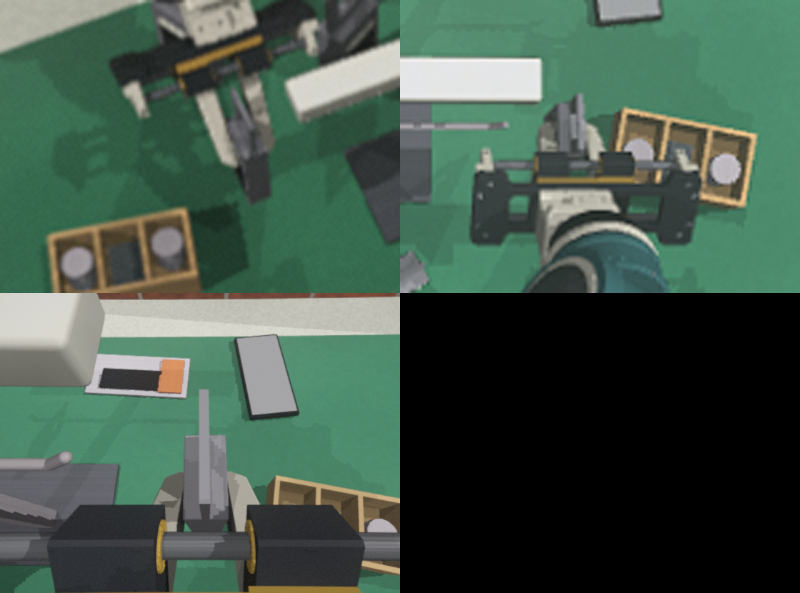

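The pack is free of the peg and held upright. I'll check its offset in the grip against predicted projections, then refine the crate and pad pose.

Run:
```python
from h import *
from workcell import robot
w=pickle.load(open("w4.pkl","rb")); p=robot.sense()["position"]
for off in (.005,.010,.015):
    c=p+[off,0,-.067]
    Q=[[sx*.024,sy*.012,.09] for sx in(1,-1) for sy in(1,-1)]+[[.024,0,.136],[-.024,0,.136]]
    print(off,proj(w,np.array(Q)+c).round(0).tolist())
# edges in wrist image: vertical profile along the box-top strip and tab
g=cv2.cvtColor(w["frame"],cv2.COLOR_RGB2GRAY).astype(int)
for u in (265,270,285,306,312): 
    d=np.abs(g[2:,u]-g[:-2,u]); r=[i+1 for i in np.where(d>25)[0] if 100<i<360]; print(u,r)
np.set_printoptions(precision=4,suppress=True)
# crate rim corners in wrist image: predicted from estimate
R=Ro.from_euler('z',-11.3,degrees=True)
Q=R.apply([[.038,.07,.045],[-.038,.07,.045],[.038,.0225,.045],[.038,-.0225,.045]])+[.560,-.3107,0]
print(proj(w,Q).round(0).tolist())
# edge-based pad corners in scene/top: crop for viewing
d=pickle.load(open("c0.pkl","rb"))
for n,C in d.items():
    pad=R.apply([[a*.026,b*.017,.008] for a,b in((1,1),(1,-1),(-1,-1),(-1,1))])+[.560,-.3107,0]
    rim=R.apply([[a*.038,b*.07,.045] for a,b in((1,1),(1,-1),(-1,-1),(-1,1))])+[.560,-.3107,0]
    x,y=(370,165) if n=="top" else (140,260); s=6
    im=cv2.resize(C["frame"][y:y+50,x:x+68,::-1],None,fx=s,fy=s,interpolation=cv2.INTER_CUBIC)
    for q,col in((pad,(0,0,255)),(rim,(255,0,0))):
        cv2.polylines(im,[np.int32(((proj(C,q)-[x,y])+.5)*s)],True,col,1)
    d[n]=im
cv2.imwrite("pics/fit.png",np.hstack([d["top"],d["scene"]])[:, :800])
```

```text
0.005 [[257.0, 203.0], [315.0, 203.0], [254.0, 324.0], [320.0, 324.0], [285.0, 141.0], [287.0, 304.0]]
0.01 [[257.0, 192.0], [314.0, 192.0], [254.0, 310.0], [319.0, 309.0], [285.0, 127.0], [286.0, 284.0]]
0.015 [[257.0, 182.0], [314.0, 181.0], [254.0, 296.0], [319.0, 296.0], [285.0, 113.0], [286.0, 265.0]]
265 [np.int64(199), np.int64(202), np.int64(317), np.int64(333), np.int64(334)]
270 [np.int64(199), np.int64(201), np.int64(202), np.int64(317)]
285 [np.int64(134), np.int64(135), np.int64(294), np.int64(295), np.int64(296)]
306 [np.int64(199), np.int64(310), np.int64(349)]
312 [np.int64(303), np.int64(304), np.int64(348)]
[[386.0, 252.0], [378.0, 351.0], [446.0, 263.0], [504.0, 274.0]]
```

View pics/fit.png

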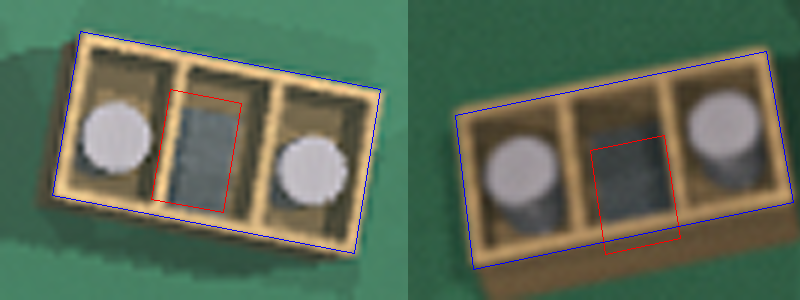

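The grip offset is about 7–10 mm forward of the TCP. The crate fit is good. The pad sits about 5 mm towards -x in the middle cell, with no offset in y.

Run:
```python
from h import *
delta((.5455,-.3078,.150),40,-11.3)
```

```text
row [-0.83, 4.66, 0.36, -0.68, 0.0, 0.82]
```

```bash
python3 -m handwheel '[[0,1.2,0,0,0,0],[-0.3,2.4,0,-0.3,0,0.4],[-0.6,3.5,0.2,-0.68,0,0.82],[-0.83,4.3,0.36,-0.68,0,0.82],[-0.83,4.66,0.36,-0.68,0,0.82],[-0.83,4.66,0.36,-0.68,0,0.82],[-0.83,4.66,0.36,-0.68,0,0.82],[-0.83,4.66,0.36,-0.68,0,0.82]]'
python3 - <<'E'
from h import *
from workcell import robot,cams
delta((.5455,-.3078,.150),40,-11.3)
w=cams.capture("wrist"); pickle.dump(w,open("w5.pkl","wb"))
s=cams.capture("scene")
a=cv2.resize(w["frame"][120:370,120:470,::-1],None,fx=1.2,fy=1.2)
b=cv2.resize(s["frame"][190:320,120:250,::-1],(370,300),interpolation=cv2.INTER_CUBIC)
cv2.imwrite("pics/w5.png",np.hstack([a,b]))
R=Ro.from_euler('z',-11.3,degrees=True)
rim=R.apply([[a*.038,b*.07,.045] for a,b in((1,1),(1,-1),(-1,-1),(-1,1))])+[.560,-.3107,0]
print(((proj(w,rim)-[120,120])*1.2).round(0).tolist())
div=R.apply([[.038,.0225,.045],[-.038,.0225,.045],[.038,-.0225,.045],[-.038,-.0225,.045]])+[.560,-.3107,0]
print(((proj(w,div)-[120,120])*1.2).round(0).tolist())
E
```

```text
t: 6.52
position: [0.5455, -0.3078, 0.1502]
orientation: [3.141, -0.698, -0.196]
wrist_force: [0.2, -0.7, -1.3]
opening: 0.254
grip_force: 29.9
row [-0.01, 0.0, 0.0, 0.0, 0.0, 0.0]
[[89.0, 148.0], [311.0, 148.0], [325.0, 278.0], [75.0, 278.0]]
[[164.0, 148.0], [160.0, 278.0], [236.0, 148.0], [240.0, 278.0]]
```

View pics/w5.png

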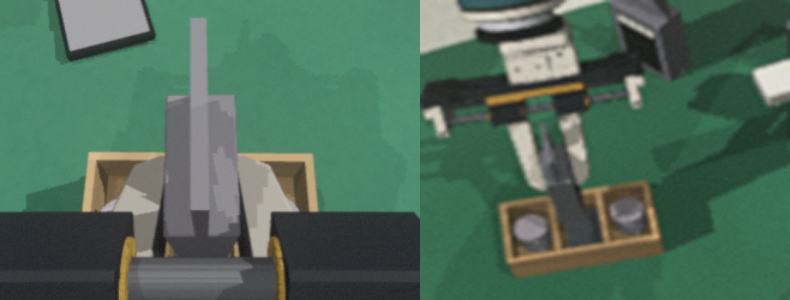

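The rim's far corners at (90,153) and (313,153) match the prediction, apart from the 3 mm x bias also seen on the pack. Yaw and y are right, so I'll lower straight down.

```bash
python3 -m handwheel '[[-0.3,0,0.36,0,0,0],[-0.6,0,0.71,0,0,0],[-0.9,0,1.07,0,0,0],[-1.15,0,1.37,0,0,0],[-1.35,0,1.61,0,0,0],[-1.35,0,1.61,0,0,0],[-1.35,0,1.61,0,0,0]]' && python3 -m handwheel '[[-0.06,0,0.08,0,0,0],[-0.13,0,0.15,0,0,0],[-0.19,0,0.23,0,0,0],[-0.19,0,0.23,0,0,0],[-0.19,0,0.23,0,0,0]]'
```

```text
t: 7.5
position: [0.5455, -0.3086, 0.0872]
orientation: [3.14, -0.698, -0.197]
wrist_force: [0.3, 0.1, -1.8]
opening: 0.254
grip_force: 29.9
t: 8.12
position: [0.5454, -0.3085, 0.0779]
orientation: [3.141, -0.697, -0.197]
wrist_force: [0.6, -0.6, -1.0]
opening: 0.257
grip_force: 29.9
```

```bash
python3 -m handwheel '[[-0.02,0,0.025,0,0,0],[-0.04,0,0.05,0,0,0],[-0.04,0,0.05,0,0,0]]'; python3 -m handwheel '[[-0.02,0,0.025,0,0,0],[-0.02,0,0.025,0,0,0],[-0.02,0,0.025,0,0,0]]'
```

```text
t: 8.5
position: [0.5454, -0.3085, 0.0758]
orientation: [3.141, -0.697, -0.197]
wrist_force: [-0.2, 0.8, -0.9]
opening: 0.258
grip_force: 29.9
t: 8.88
position: [0.5455, -0.3086, 0.0751]
orientation: [3.141, -0.698, -0.197]
wrist_force: [0.3, 0.1, 0.4]
opening: 0.255
grip_force: 29.8
```

```bash
python3 -m handwheel '[[-0.02,0,0.025,0,0,0],[-0.02,0,0.025,0,0,0],[-0.02,0,0.025,0,0,0]]'
python3 - <<'E'
from h import *
from workcell import robot,cams
s=[cams.capture(n) for n in("scene","wrist")]
a=cv2.resize(s[0]["frame"][210:310,130:230,::-1],(400,400),interpolation=cv2.INTER_CUBIC)
b=cv2.resize(s[1]["frame"][:,:,::-1],(400,300)); b=np.vstack([b,b[:100]*0])
cv2.imwrite("pics/d6.png",np.hstack([a,b])); print(robot.sense()["wrist_force"])
E
```

```text
t: 9.25
position: [0.5458, -0.3089, 0.0749]
orientation: [3.14, -0.699, -0.197]
wrist_force: [-3.3, 0.4, 6.8]
opening: 0.255
grip_force: 30.0
[-2.5191737  -1.10120075  6.83292108]
```

View pics/d6.png

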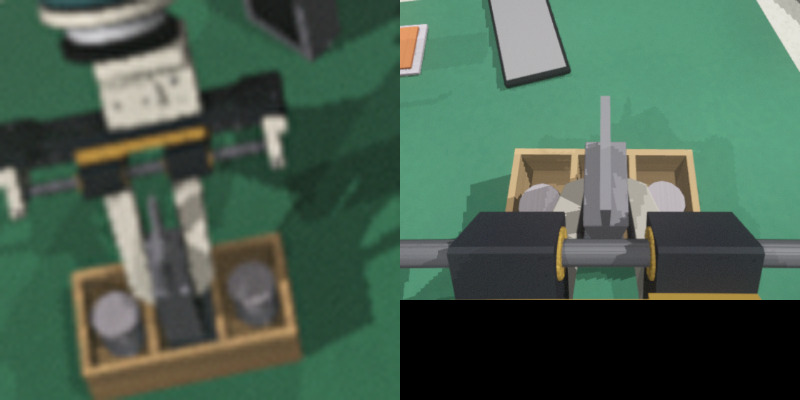

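The pack is down in the middle cell, with contact at an underside height of about 8 mm, which is the pad top. I'll release and retreat.

```bash
python3 -m handwheel '[[0.02,0,-0.025,0,0,0],[0.02,0,-0.025,0,0,0],[0.02,0,-0.025,0,0,0],[0.02,0,-0.025,0,0,0],[0.02,0,-0.025,0,0,0],[0.02,0,-0.025,0,0,0]]' -0.2 && python3 -m handwheel '[[0,0,-0.5,0,0,0],[0,0,-1.2,0,0,0],[0,0,-2.2,0,0,0],[0,0,-3.5,0,0,0],[0,0,-5,0,0,0],[0,0,-6,0,0,0],[0,0,-6,0,0,0],[0,0,-6,0,0,0]]'
python3 - <<'E'
from h import *
from workcell import robot,cams
s=[cams.capture(n) for n in("scene","wrist")]
a=cv2.resize(s[0]["frame"][160:320,130:350,::-1],(400,291),interpolation=cv2.INTER_CUBIC)
b=cv2.resize(s[1]["frame"][:,:,::-1],(400,300))[:291]
cv2.imwrite("pics/d7.png",np.hstack([a,b]))
E
```

```text
t: 10.1
position: [0.5454, -0.3085, 0.0749]
orientation: [3.141, -0.697, -0.197]
wrist_force: [1.1, 0.2, 0.4]
opening: 0.6
grip_force: 0.0
t: 11.1
position: [0.432, -0.2856, 0.2123]
orientation: [3.141, -0.697, -0.198]
wrist_force: [0.3, -0.9, -0.1]
opening: 0.602
grip_force: 0.0
```

View pics/d7.png

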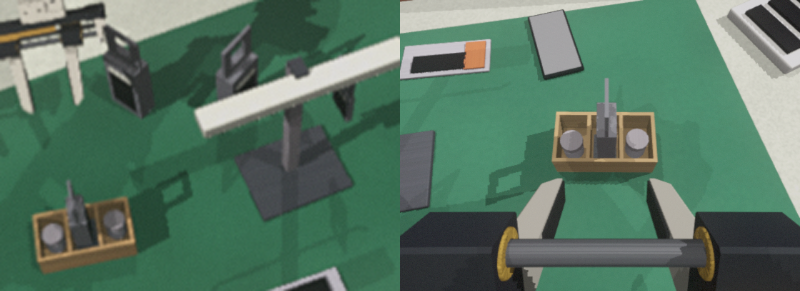

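The pack stands upright in the middle cell. The tins and the flat pack are undisturbed, and the gripper is clear.

```bash
python3 -c "
from workcell import robot
print(robot.job_done())"
```

```text
the job is handed in; nothing more can be done
None
```

I lifted the thick pack clear of its peg and lowered it upright onto the grey pad in the free cell, letting go only once it was down; the flat pack, tins and screwdriver were not touched, and the job was handed in at about 11 s with no verdict returned.

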